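Lay out an object-location test on the arena floor

TASK

Lay out the test objects on the white arena floor, left and right being those of someone who stands at the robot and looks over the arena from its latch edge: stand the jar on the ring mark directly left of the tower, the cross pillar on the ring mark directly left of the lamp, and the bridge on the ring mark directly right of the dish with its tunnel pointing straight at the dish, each upright and centred on its ring. Only when all three stand there, close the jar with its lid, knob up and centred. Do not disturb the vial and the brass weight, which stay on the bench.

Things in the scene. Friction and masses are not known exactly. Their poses are not given: they have to be found in the camera images.
- arena: Fixed white plate 280 x 280 x 8 mm flat on the bench. Origin: centre of underside; top at z = 8 mm. +x away from the robot, +y left. Latch and brass hinges on its front (-x) edge, up to 8 mm above the plate. Six equal flat grey rings, diameter 54 mm, at x = -84, 0, 84 and y = -84 (right), 84 mm (left). The landmarks stand at y = 0, x = -84, 0, 84 mm, in changing order: a ring 84 mm left and right of each.
- tower: Landmark fixed on the arena: black upright square tower 36 x 36 mm, 70 mm high. Origin: centre of its underside, on the plate's top. Axes parallel to the arena's. The jar belongs 84 mm along its +y (left).
- lamp: Landmark fixed on the arena: small lamp, steel round foot of 36 mm diameter and 20 mm height, short stem and white ball of 32 mm diameter on top, 56 mm high in all. Origin: centre of its underside, on the plate's top. Axes parallel to the arena's. The cross pillar belongs 84 mm along its +y (left).
- dish: Landmark fixed on the arena: low open dark steel round dish, 42 mm diameter, 14 mm high. Origin: centre of its underside, on the plate's top. Axes parallel to the arena's. The bridge belongs 84 mm along its -y (right).
- jar: Loose open round steel jar, 44 mm diameter, 60 mm high, wall 3 mm, about 160 g, standing on the bench. Origin: centre of its underside, z up.
- cross: Loose solid aluminium pillar with a plus-shaped section: two arms 46 mm long and 16 mm thick, crossing at right angles along its x and y axes; 55 mm high, about 180 g, standing on the bench. Origin: centre of its underside, z up. Grip it across the two ends of one arm (46 mm). Its final yaw is free.
- bridge: Loose grey plastic block 56 mm long (x), 28 mm thick (y), 50 mm high, 90 g, standing on the bench. A square tunnel 26 mm wide and high runs through its foot along its y; the upper 24 mm are solid. Origin: centre of underside, z up. Grip across the 28 mm near the top. At the end its y lies along the arena's y, either way round, 84 mm from the dish.
- lid: Loose lid of the jar: flat steel disc 54 mm diameter, 8 mm thick, with a black round knob of 16 mm diameter rising from its middle to 34 mm above the underside; about 70 g, lying on the bench knob up. Origin: centre of its underside, z up. It rests flat on the jar's rim (60 mm above the jar's foot), with no lip.
- vial: Bystander, not to be moved: small capped amber vial, 30 mm diameter, 50 mm high, loose on the bench among the things. Origin: centre of its underside.
- weight: Bystander, not to be moved: plain brass cylinder weight, 38 mm diameter, 24 mm high, loose on the bench among the things. Origin: centre of its underside.

How it is judged (in metres and radians):
On the way, in this order (a step that is already met when the one before it is completed fails the run):
1. jar, cross pillar and bridge all stand released on their rings, before the lid goes on (x of jar in the frame of tower between -0.012 and 0.012 m and y of jar in the frame of tower between 0.072 and 0.096 m and z of jar in the frame of tower between -0.003 and 0.004 m and angle between each of jar, cross, bridge's own z axis and vertical below 0.08 rad and x of cross in the frame of lamp between -0.012 and 0.012 m and y of cross in the frame of lamp between 0.072 and 0.096 m and z of cross in the frame of lamp between -0.003 and 0.004 m and x of bridge in the frame of dish between -0.012 and 0.012 m and y of bridge in the frame of dish between -0.096 and -0.072 m and z of bridge in the frame of dish between -0.003 and 0.004 m and angle between the y axis of bridge and the y axis of arena, either way round below 0.2 rad and linear speed of each of jar, cross, bridge below 0.01 m/s and angular speed of each of jar, cross, bridge below 0.1 rad/s and contact force between the fingers and jar below 0.05 N and contact force between the fingers and cross below 0.05 N and contact force between the fingers and bridge below 0.05 N), for 0.2 s.
2. the lid lies centred on the jar, released (horizontal distance between lid and jar below 0.008 m and z of lid in the frame of jar between 0.057 and 0.064 m and angle between lid's own z axis and vertical below 0.06 rad and linear speed of lid below 0.01 m/s and angular speed of lid below 0.1 rad/s and contact force between lid and jar above 0.2 N and contact force between the fingers and lid below 0.05 N), for 0.2 s.
At the end, for the whole second after the job is handed in: Jar left of tower, cross left of lamp, bridge right of dish, upright on the arena within 12 mm (each arena axis) of its ring's centre; bridge tunnel within 0.2 rad of the line to the dish; lid flat on the jar's rim, centred within 8 mm; all released and at rest (x of jar in the frame of tower between -0.012 and 0.012 m and y of jar in the frame of tower between 0.072 and 0.096 m and z of jar in the frame of tower between -0.003 and 0.004 m and angle between each of jar, cross, bridge's own z axis and vertical below 0.08 rad and x of cross in the frame of lamp between -0.012 and 0.012 m and y of cross in the frame of lamp between 0.072 and 0.096 m and z of cross in the frame of lamp between -0.003 and 0.004 m and x of bridge in the frame of dish between -0.012 and 0.012 m and y of bridge in the frame of dish between -0.096 and -0.072 m and z of bridge in the frame of dish between -0.003 and 0.004 m and angle between the y axis of bridge and the y axis of arena, either way round below 0.2 rad and linear speed of each of jar, cross, bridge, lid below 0.01 m/s and angular speed of each of jar, cross, bridge, lid below 0.1 rad/s and horizontal distance between lid and jar below 0.008 m and z of lid in the frame of jar between 0.057 and 0.064 m and angle between lid's own z axis and vertical below 0.06 rad); the robot touches nothing.
It fails at once if the vial or the brass weight is pushed more than 20 mm or knocked over (distance of any of vial, weight from where it was at the start of the episode above 0.02 m or angle between any of vial, weight's own z axis and vertical above 0.5 rad).
It also fails if it takes over 120 s, if anything falls off the work surface, if the arm or the gripper's body presses on something with over 40 N, if the wrist force passes 120 N, or if a joint passes its speed limit or range.

ROBOT

A 6-joint arm with a two-finger parallel gripper is mounted at the origin on the work surface. World frame = base frame: x ahead of the robot, y to its left, z up, the work surface at z = 0. Lengths are in m, angles in degrees, forces in N, time in s.
With the tool pointing down it reaches from about 0.375 to 0.9 m from the base axis. Payload 3.1 kg.
Tool frame: the origin (TCP) lies at the very end of the fingers, on their centre line; the grasp point (between the pads) lies 19 mm behind it; x points along the fingers, z is the direction in which the jaws open and shut, and the axes are right-handed (so a half turn about x gives the same grasp; the last joint's range is limited). The gripper opens to 87 mm and grips with 3 to 60 N. Pads are 19 mm wide; open, the fingers measure 117 mm over their backs; the gripper's body (75 mm by 190 mm) begins 51 mm behind the grasp point.
Start: joints at [53.944, 30.224, 82.088, -0, 67.689, -10.227], TCP at [0.272, 0.563, 0.223] pointing down, gripper open.
Joint ranges: [-176.69, 176.69], [-43.24, 126.21], [12.49, 139.97], [-82, 262], [0, 151.66], [-163.58, 163.58]. Speed limits (degrees/s): [159.86, 159.86, 180, 180, 180, 180].

INTERFACE

Orientations are given as a 3x3 rotation matrix whose columns are the frame's x, y, z axes.
In Python, from rig import bot gives the robot as it stands.
- The arm moves only by the tool send_rows, never from a script. Its arguments are lists of equal length, an entry for each row: "fingers": the opening, from 0 (shut) to 1 (fully open); "dp": the shift along the world's x, y, z in mm, a list of three; "turn": the turn, a rotation vector about the world's x, y, z in rad, a list of three. In form: {"fingers": [fingers, ...], "dp": [[tx, ty, tz], ...], "turn": [[rx, ry, rz], ...]}. A call has 1 to 10 rows; each row is the pose to reach, as a shift and turn from the pose measured when the call began; what a row does not reach only later rows make up. A row lasts 1/12 s, in which the tool goes at most 41.7 mm and 7.16 degrees, less where a joint would pass 70% of its speed; a pose out of reach is approached as far as the arm can. A call with a gripper value outside its range is refused whole. The fingers move at their own pace and stop on an object; the grip force is fixed at half the most. Time passes only in rows, so rows that repeat a pose let the fingers close. It gives the time, the measured TCP pose, the force and the opening at its end, in the units of the state.
- bot.read_state(): the state, without advancing time (a new reading comes with each control period).
- bot.capture(name): name is "scene" or "top" or "wrist"; returns a dict with "img" (400x640x3 uint8, blue, green, red), "z_map" (400x640 float32, m along the optical axis (not along the pixel's ray), 0 where there is no reading), "mtx" (3x3 intrinsics, pixels), "origin" and "orientation" of the camera in the world; the wrist camera has in their place "hand_eye" (4x4, takes a point from camera to tool coordinates, whose origin is the TCP and whose axes are the tool frame's). Camera axes: x right, y up, looking along -z (the intrinsics and any distortion apply to the point x, -y, -z); pixel columns grow to the right and rows downward; lengths in m; the calibration is good to about 2 mm. A picture is of the moment at which its call begins: read the wrist's pose just before it.
- bot.hand_in(): hands the job in, once; it reports no verdict.
The state is a dict: "time_s": time; "joint_positions": joint angles; "qvel": joint speeds; "tau": joint torques, N m; "position": TCP position; "tcp_rot": TCP orientation; "force": force on the tool from outside, world axes, zero at the start; "moment": the same for the moment, N m; "opening": opening from 0.0 (shut) to 1.0 (fully open).
Only numpy, scipy, OpenCV 4.12 (cv2) and the standard library are available. Lean on these libraries where they do the work, as an engineer would, in place of code of your own. Each camera call takes 0.05 s, during which the arm holds its last target.

## Working session

There is one attempt and no reset: what is moved stays moved. The work goes in short steps, Python scripts to look and compute and a tool call to move; the robot and the scene stay as the last step left them, time stands still between calls to the robot, and variables do not carry over. Pictures are saved under pics/ and viewed, and the job is handed in when it is done.

Besides the shell and the picture viewer there is one more tool, called after "Call:" as name(argument=value, ...), one argument or row to a line, values as JSON. send_rows: Moves the arm, as the interface text tells. Its arguments: {"type":"object","properties":{"fingers":{"type":"array","items":{"type":"number"}},"dp":{"type":"array","items":{"type":"array","items":{"type":"number"}}},"turn":{"type":"array","items":{"type":"array","items":{"type":"number"}}}},"required":["fingers","dp","turn"]}

```bash
mkdir -p pics; ls
python3 - <<'E'
from rig import bot
import cv2,numpy as np
s=bot.read_state();print(s)
for n in ["scene","top"]:
    c=bot.capture(n);cv2.imwrite(f"pics/{n}0.png",c["img"]);print(n,c["mtx"],c["origin"],c["orientation"],[k for k in c])
    np.savez(f"{n}0.npz",**{k:v for k,v in c.items() if k!='name'})
c=bot.capture("wrist");print(c["hand_eye"],c["mtx"])
E
```

```text
pics
{'time_s': 0.0, 'joint_positions': array([ 5.39425614e+01,  3.02803374e+01,  8.21566989e+01,  4.90462464e-04,
        6.76874523e+01, -1.02281324e+01]), 'qvel': array([-0.03331329, -0.0031067 ,  0.0047218 , -0.07830484,  0.01407779,
       -0.03684267]), 'tau': array([ 1.43398724e-03, -4.40053225e+01, -1.76589721e+01,  6.33807667e-02,
        5.83010016e-02, -1.71459087e-04]), 'position': array([0.27185133, 0.56197199, 0.22155518]), 'tcp_rot': array([[-1.28526505e-03, -9.00094365e-01,  4.35693106e-01],
       [-1.75183684e-03,  4.35694824e-01,  9.00092746e-01],
       [-9.99997640e-01,  3.93594507e-04, -2.13680180e-03]]), 'force': array([-0.48143153, -0.19761164,  0.63041523]), 'moment': array([-0.03489862, -0.01081598,  0.01278572]), 'opening': 0.9992470380498774}
scene [[419.79749582   0.         318.59037232]
 [  0.         419.79749582 198.39273748]
 [  0.           0.           1.        ]] [0.88168637 0.52758937 0.56279816] [[-0.87894277 -0.27885305  0.38691159]
 [ 0.47688911 -0.52412411  0.70559952]
 [ 0.00603112  0.80469553  0.59365708]] ['img', 'z_map', 'mtx', 'origin', 'orientation']
top [[428.27883603   0.         313.70756206]
 [  0.         428.27883603 200.83836886]
 [  0.           0.           1.        ]] [ 0.3714956  -0.08324628  0.82149839] [[-0.1094324   0.97062095 -0.2142884 ]
 [-0.99398328 -0.10584583  0.02817603]
 [ 0.00466672  0.21608245  0.97636397]] ['img', 'z_map', 'mtx', 'origin', 'orientation']
[[ 1.91228438e-04  2.75110826e-01 -9.61412501e-01 -1.62353755e-01]
 [-9.48643811e-04  9.61412136e-01  2.75110533e-01  7.55443354e-02]
 [ 9.99999532e-01  8.59429062e-04  4.44831523e-04 -3.38655873e-04]
 [ 0.00000000e+00  0.00000000e+00  0.00000000e+00  1.00000000e+00]] [[300.58299814   0.         320.89398951]
 [  0.         300.58299814 198.17543986]
 [  0.           0.           1.        ]]
```

View pics/scene0.png

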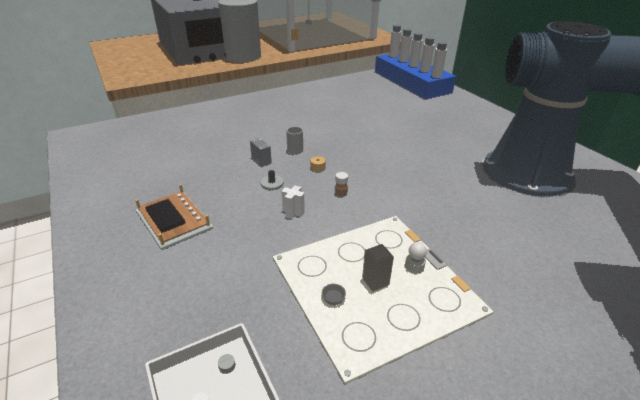

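View pics/top0.png

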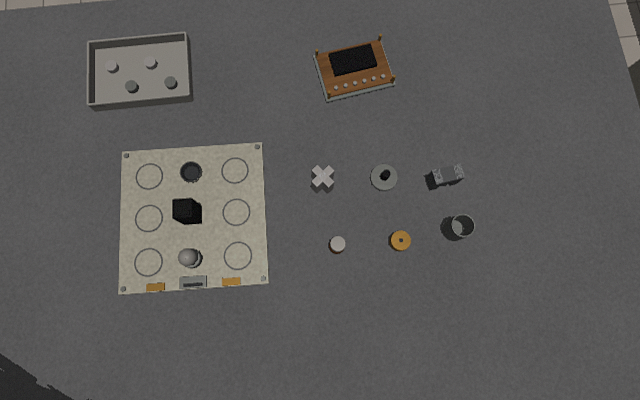

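The top view has the latch at the bottom (193,283), so image left is arena left. From the latch outwards the landmarks are lamp (190,257), tower (187,211) and dish (191,171). The cross is at (322,176), lid (384,177), bridge (447,176), jar (460,226), vial (338,244) and weight (401,240). The targets are:
- Jar: ring (148,218).
- Cross: ring (148,262).
- Bridge: ring (235,170).

```bash
cat > h.py <<'E'
import numpy as np,cv2
def ray(c,uv):
    uv=np.atleast_2d(uv).astype(float)
    K=np.asarray(c["mtx"])
    d=np.stack([(uv[:,0]-K[0,2])/K[0,0],-(uv[:,1]-K[1,2])/K[1,1],-np.ones(len(uv))],1)
    return np.asarray(c["origin"]),d@np.asarray(c["orientation"]).T
def onz(c,uv,z):
    o,d=ray(c,uv); t=(z-o[2])/d[:,2]
    return o+d*t[:,None]
def proj(c,P):
    P=np.atleast_2d(P); q=(P-c["origin"])@np.asarray(c["orientation"]); K=c["mtx"]
    return np.stack([K[0,0]*q[:,0]/-q[:,2]+K[0,2],-K[1,1]*q[:,1]/-q[:,2]+K[1,2]],1)
def cloud(c):
    z=c["z_map"]; h,w=z.shape; u,v=np.meshgrid(np.arange(w),np.arange(h))
    o,d=ray(c,np.stack([u.ravel(),v.ravel()],1))
    P=o+d*z.ravel()[:,None]; P[z.ravel()==0]=np.nan
    return P.reshape(h,w,3)
def arena_rings(c):
    # white plate mask -> dark ring blobs with holes
    g=cv2.cvtColor(c["img"],cv2.COLOR_BGR2GRAY)
    return g
E
python3 - <<'E'
import numpy as np,cv2
from h import *
c=dict(np.load("top0.npz"));P=cloud(c)
a=cv2.resize(c["img"][130:310,100:300],None,fx=4,fy=4,interpolation=cv2.INTER_CUBIC);cv2.imwrite("pics/za.png",a[:, :800][:600] if 0 else cv2.resize(a,(660,594)))
b=cv2.resize(c["img"][150:260,300:490],None,fx=4,fy=4,interpolation=cv2.INTER_CUBIC);cv2.imwrite("pics/zb.png",b)
for n,(u,v) in dict(plate=(170,240),cross=(322,176),lidd=(392,184),knob=(384,175),bridge=(447,172),jar=(460,226),jrim=(474,226),vial=(338,243),weight=(396,240),tower=(185,208),ball=(188,257),dish=(191,171),bench=(360,210)).items(): print(n,P[v,u].round(4))
E
```

```text
plate [0.504  0.174  0.0068]
cross [ 0.5847 -0.1258  0.056 ]
lidd [ 0.5664 -0.2627  0.0106]
knob [ 0.5799 -0.2449  0.0343]
bridge [ 0.5677 -0.3586  0.0542]
jar [ 0.4706 -0.382   0.0053]
jrim [ 0.4611 -0.3869  0.0606]
vial [ 0.4586 -0.1406  0.0494]
weight [ 0.4551 -0.2507  0.0258]
tower [0.5464 0.123  0.0783]
ball [0.4614 0.1262 0.0621]
dish [0.6346 0.1261 0.0129]
bench [ 0.5234 -0.1947  0.0018]
```

View pics/za.png

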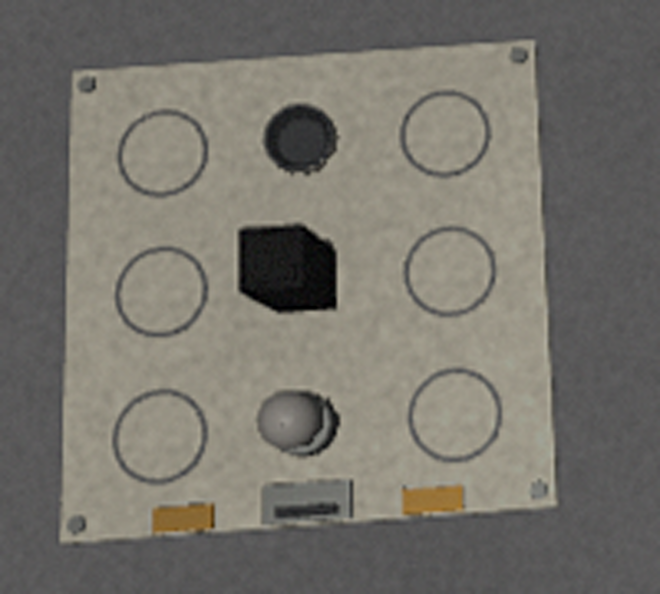

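View pics/zb.png

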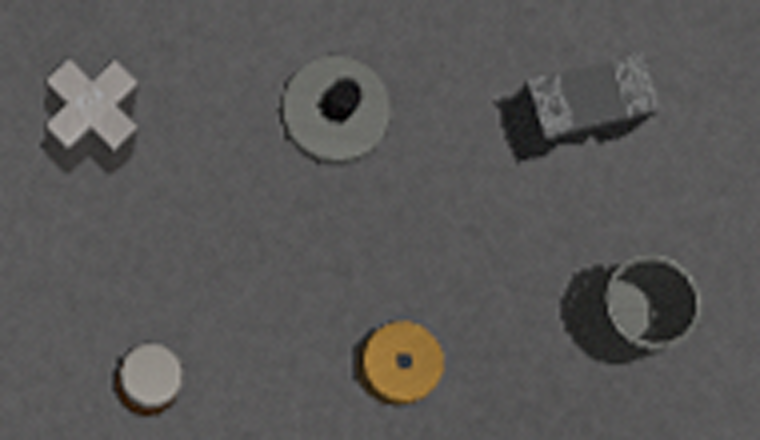

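Run:
```python
import numpy as np,cv2
from h import *
c=dict(np.load("top0.npz"));img=c["img"]
def up(x0,y0,x1,y1,f=8):
    s=cv2.resize(img[y0:y1,x0:x1],None,fx=f,fy=f,interpolation=cv2.INTER_CUBIC)
    return s,lambda p:(np.atleast_2d(p)+0.5)/f-0.5+[x0,y0]
# rings
s,b=up(100,130,300,310)
g=cv2.cvtColor(s,cv2.COLOR_BGR2GRAY)
m=(g>125).astype(np.uint8); print(np.percentile(g,[5,50,95]))
cs,hi=cv2.findContours(m,cv2.RETR_CCOMP,cv2.CHAIN_APPROX_NONE)
R={}
for q in cs:
    A=cv2.contourArea(q)
    if len(q)<50 or A<20000 or A>60000: continue
    e=cv2.fitEllipse(q); ctr=b(e[0])[0]; w=onz(c,ctr,0.008)[0]
    pts=onz(c,b(q[:,0]),0.008)[:,:2]; (cx,r)=cv2.minEnclosingCircle(pts.astype(np.float32)*1000)
    print("cont",ctr.round(1),(pts.mean(0)*1000).round(1),np.round(cx,1),round(r,1))
```

```text
[ 82. 114. 152.]
cont [148.  261.9] [466.9 216.3] [467.1 216.3] 23.9
cont [237.5 255.4] [460.8  48. ] [460.9  48.2] 24.1
cont [148.5 218. ] [551.  213.3] [551.  213.2] 23.9
cont [235.9 211.8] [544.9  45. ] [544.8  45.1] 24.0
cont [148.9 176. ] [635.  210.1] [635.  210.1] 23.7
cont [234.5 170.1] [628.7  41.8] [629.   41.9] 23.7
cont [190.  257.6] [466.6 137.2] [466.7 137.5] 24.5
cont [148.1 261.9] [466.9 216.2] [467.1 216. ] 28.1
cont [237.5 255.4] [460.7  48. ] [460.8  47.8] 27.9
cont [148.5 218.1] [550.8 213.2] [550.7 213. ] 28.3
cont [235.9 211.8] [544.7  45. ] [545.2  45. ] 28.3
cont [186.6 210.9] [556.7 139.5] [556. 140.] 39.0
cont [148.9 176.1] [634.9 210.1] [635.  210.1] 28.2
cont [190.6 171.7] [634.4 128.2] [634.7 127.6] 24.1
cont [234.5 170.1] [629.   41.9] [628.9  41.8] 28.2
```

Run:
```python
import numpy as np,cv2
from h import *
c=dict(np.load("top0.npz"));img=c["img"];P=cloud(c)
f=8
def meas(n,x0,y0,x1,y1,z,fn):
    s=cv2.resize(img[y0:y1,x0:x1],None,fx=f,fy=f,interpolation=cv2.INTER_CUBIC)
    m=fn(s).astype(np.uint8)
    cs,_=cv2.findContours(m,cv2.RETR_EXTERNAL,cv2.CHAIN_APPROX_NONE)
    q=max(cs,key=cv2.contourArea)
    p=(q[:,0]+.5)/f-.5+[x0,y0]
    w=(onz(c,p,z)[:,:2]*1000).astype(np.float32)
    M=cv2.moments(w.reshape(-1,1,2)); 
    print(n,"centroid",round(M['m10']/M['m00'],1),round(M['m01']/M['m00'],1),"rect",np.round(np.hstack([np.array(x).ravel() for x in cv2.minAreaRect(w)]),1),"circ",np.round(np.hstack([np.array(x).ravel() for x in cv2.minEnclosingCircle(w)]),1))
    return m
G=lambda s:cv2.cvtColor(s,cv2.COLOR_BGR2GRAY)
ms=[meas("cross",305,155,340,200,.055,lambda s:G(s)>130),
meas("lid",365,155,405,200,.008,lambda s:G(s)>103),
meas("knob",375,160,395,190,.034,lambda s:G(s)<60),
meas("vial",320,230,355,262,.050,lambda s:G(s)>125),
meas("weight",385,225,420,260,.024,lambda s:cv2.cvtColor(s,cv2.COLOR_BGR2HSV)[...,1]>110),
meas("jar",440,205,490,245,.060,lambda s:G(s)>98),
]
# bridge / jar by depth
for n,(x0,y0,x1,y1),z in [("bridge",(420,155,475,200),.05),("jar",(435,205,490,250),.06),("cross",(305,155,340,200),.055),("lid",(365,155,405,200),.008)]:
    p=P[y0:y1,x0:x1]; k=np.abs(p[...,2]-z)<(.006 if z>.02 else .004)
    w=(p[k][:,:2]*1000).astype(np.float32)
    print(n,k.sum(),"rect",np.round(np.hstack([np.array(x).ravel() for x in cv2.minAreaRect(w)]),1),"circ",np.round(np.hstack([np.array(x).ravel() for x in cv2.minEnclosingCircle(w)]),1),p[k][:,2].mean())
s=cv2.resize(img[155:200,420:480],None,fx=12,fy=12,interpolation=cv2.INTER_CUBIC);cv2.imwrite("pics/zbr.png",s)
```

```text
cross centroid 585.8 -126.8 rect [ 585.5 -126.9   40.1   41.4   83.2] circ [ 585.6 -126.6   23.4]
lid centroid 583.8 -249.5 rect [ 5.839e+02 -2.490e+02  5.150e+01  5.100e+01  1.000e-01] circ [ 584.  -249.5   26. ]
knob centroid 580.4 -246.4 rect [ 580.5 -246.6   16.2   23.1   38.7] circ [ 581.  -246.3   11.6]
vial centroid 458.3 -139.7 rect [ 458.4 -139.5   26.    26.2   83.7] circ [ 458.3 -139.7   13.4]
weight centroid 453.9 -257.8 rect [ 453.7 -257.6   37.5   40.5   37.2] circ [ 453.7 -257.5   20.8]
jar centroid 462.6 -355.8 rect [ 462.4 -356.1   39.9   17.9   16.5] circ [ 464.2 -362.    20. ]
bridge 469 rect [ 566.1 -360.8   28.5   57.4    7.3] circ [ 566.6 -360.8   30.9] 0.050814191928049667
jar 174 rect [ 465.9 -366.8   42.7   42.4   86.6] circ [ 466.  -366.8   22.1] 0.0599877364946184
cross 362 rect [ 586.1 -125.9   41.1   41.8   82.8] circ [ 586.3 -126.6   23.8] 0.055714001580724516
lid 516 rect [ 584.  -250.6   75.5   89.4   82.3] circ [ 587.9 -249.6   54.3] 0.008722951662118257
```

View pics/zbr.png

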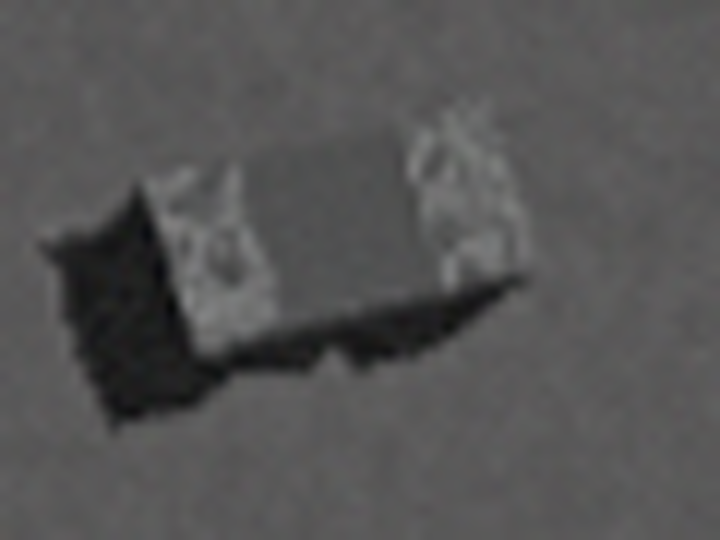

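Ring spacings check out (84.0 and 168.3 mm) and the arena yaw is about -2.05°. Measured object heights and sizes match the spec. First target is the jar at (466,-367); I'm going there by a waypoint that stays in reach.

Call:
send_rows(
  fingers=[1,1,1,1,1,1,1,1,1,1],
  dp=[
    [228,-412,10],
    [228,-412,10],
    [228,-412,10],
    [228,-412,10],
    [228,-412,10],
    [228,-412,10],
    [228,-412,10],
    [228,-412,10],
    [228,-412,10],
    [228,-412,10],
  ],
  turn=[
    [0,0,0.45],
    [0,0,0.45],
    [0,0,0.45],
    [0,0,0.45],
    [0,0,0.45],
    [0,0,0.45],
    [0,0,0.45],
    [0,0,0.45],
    [0,0,0.45],
    [0,0,0.45],
  ],
)

```text
time_s: 0.98
position: [0.4713, 0.2009, 0.2306]
tcp_rot: [[-0.001, -1.0, 0.001], [-0.002, 0.001, 1.0], [-1.0, 0.001, -0.002]]
force: [0.7, 0.7, -1.0]
opening: 0.999
```

Call:
send_rows(
  fingers=[1,1,1,1,1,1,1,1,1,1],
  dp=[
    [-5,-568,-20],
    [-5,-568,-20],
    [-5,-568,-20],
    [-5,-568,-20],
    [-5,-568,-20],
    [-5,-568,-20],
    [-5,-568,-20],
    [-5,-568,-20],
    [-5,-568,-20],
    [-5,-568,-20],
  ],
  turn=[
    [0,0,0],
    [0,0,0],
    [0,0,0],
    [0,0,0],
    [0,0,0],
    [0,0,0],
    [0,0,0],
    [0,0,0],
    [0,0,0],
    [0,0,0],
  ],
)

```text
time_s: 1.82
position: [0.4669, -0.2156, 0.2158]
tcp_rot: [[-0.001, -1.0, 0.001], [-0.001, 0.001, 1.0], [-1.0, 0.001, -0.001]]
force: [0.9, 0.5, -0.9]
opening: 1.0
```

```bash
python3 -c "
from rig import bot;s=bot.read_state();print(s['position'],s['joint_positions'])"
```

```text
[ 0.46691386 -0.21555435  0.21582083] [-3.71954666e+01  2.22477976e+01  9.82581873e+01 -9.56980418e-02
  5.94827717e+01 -1.27074388e+02]
```

Call:
send_rows(
  fingers=[1,1,1,1,1,1,1],
  dp=[
    [-1,-151,-36],
    [-1,-151,-36],
    [-1,-151,-36],
    [-1,-151,-36],
    [-1,-151,-36],
    [-1,-151,-36],
    [-1,-151,-36],
  ],
  turn=[
    [0,0,0],
    [0,0,0],
    [0,0,0],
    [0,0,0],
    [0,0,0],
    [0,0,0],
    [0,0,0],
  ],
)

```text
time_s: 2.4
position: [0.4654, -0.3657, 0.1793]
tcp_rot: [[-0.002, -1.0, 0.002], [0.001, 0.002, 1.0], [-1.0, 0.002, 0.001]]
force: [-0.1, 0.1, 0.1]
opening: 1.004
```

```bash
cat >> h.py <<'E'
def wrist(bot):
    s=bot.read_state(); c=bot.capture("wrist"); T=np.eye(4);T[:3,:3]=s["tcp_rot"];T[:3,3]=s["position"]
    W=T@c["hand_eye"]; c["origin"]=W[:3,3]; c["orientation"]=W[:3,:3]; return c
E
python3 - <<'E'
from rig import bot
from h import *
s=bot.read_state();print(s['position'],s['joint_positions'])
c=wrist(bot);cv2.imwrite("pics/w1.png",c["img"])
np.savez("w1.npz",**c)
print(c["origin"])
print(proj(c,np.array([[.466,-.3668,.06],[.566,-.361,.05],[.4539,-.2577,.024]])))
E
```

```text
[ 0.46536007 -0.36569208  0.17925201] [-4.89425672e+01  3.07014240e+01  8.93816461e+01 -6.20679028e-02
  6.00201406e+01 -1.38809811e+02]
[ 0.38994599 -0.36610999  0.34174942]
[[320.03558861 194.19858668]
 [325.67295817 280.07547183]
 [421.51824866 174.30541403]]
```

View pics/w1.png

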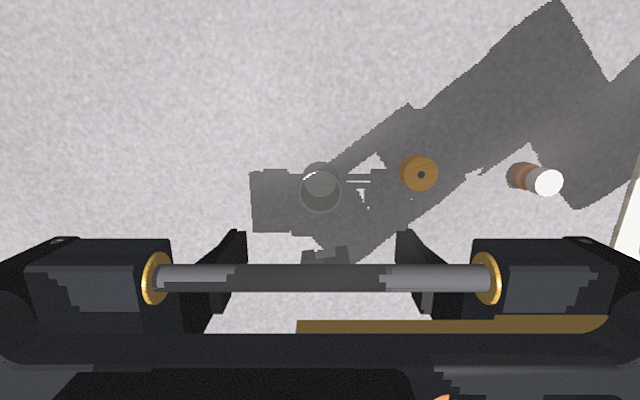

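The wrist view shows the jar rim at (320,191), predicted (320,194), and the weight at (419,174), predicted (421,174). They agree within about 2 mm, so I'm descending.

Call:
send_rows(
  fingers=[1,1,1,1,1,1,1],
  dp=[
    [0,-1,-40],
    [0,-1,-80],
    [0,-1,-110],
    [0,-1,-130],
    [0,-1,-147],
    [0,-1,-147],
    [0,-1,-147],
  ],
  turn=[
    [0,0,0],
    [0,0,0],
    [0,0,0],
    [0,0,0],
    [0,0,0],
    [0,0,0],
    [0,0,0],
  ],
)

```text
time_s: 3.03
position: [0.4657, -0.3644, 0.0325]
tcp_rot: [[-0.003, -1.0, -0.001], [0.002, -0.001, 1.0], [-1.0, 0.003, 0.002]]
force: [0.1, 0.5, 1.1]
opening: 1.001
```

Call:
send_rows(
  fingers=[0.3,0.3,0.3,0.3,0.3,0.3,0.3,0.3],
  dp=[
    [0,0,0],
    [0,0,0],
    [0,0,0],
    [0,0,0],
    [0,0,0],
    [0,0,0],
    [0,0,0],
    [0,0,0],
  ],
  turn=[
    [0,0,0],
    [0,0,0],
    [0,0,0],
    [0,0,0],
    [0,0,0],
    [0,0,0],
    [0,0,0],
    [0,0,0],
  ],
)

```text
time_s: 3.7
position: [0.4659, -0.3649, 0.0328]
tcp_rot: [[-0.002, -1.0, -0.001], [0.001, -0.001, 1.0], [-1.0, 0.002, 0.001]]
force: [0.4, -0.6, 1.2]
opening: 0.489
```

Call:
send_rows(
  fingers=[0,0,0,0,0,0,0,0,0,0],
  dp=[
    [0,0,2],
    [0,0,25],
    [0,0,60],
    [0,0,100],
    [0,0,140],
    [0,0,170],
    [10,40,170],
    [20,80,170],
    [30,120,170],
    [40,160,170],
  ],
  turn=[
    [0,0,0],
    [0,0,0],
    [0,0,0],
    [0,0,0],
    [0,0,0],
    [0,0,0],
    [0,0,0],
    [0,0,0],
    [0,0,0],
    [0,0,0],
  ],
)

```text
time_s: 4.53
position: [0.5053, -0.2032, 0.2027]
tcp_rot: [[-0.003, -1.0, 0.001], [0.002, 0.001, 1.0], [-1.0, 0.003, 0.002]]
force: [0.4, 0.2, -1.4]
opening: 0.492
```

Call:
send_rows(
  fingers=[0,0,0,0,0,0,0,0,0,0],
  dp=[
    [5,40,0],
    [10,80,0],
    [15,120,0],
    [20,160,0],
    [25,200,0],
    [30,240,0],
    [35,280,0],
    [40,320,0],
    [44,360,0],
    [46,400,0],
  ],
  turn=[
    [0,0,0],
    [0,0,0],
    [0,0,0],
    [0,0,0],
    [0,0,0],
    [0,0,0],
    [0,0,0],
    [0,0,0],
    [0,0,0],
    [0,0,0],
  ],
)

```text
time_s: 5.37
position: [0.551, 0.1988, 0.2024]
tcp_rot: [[-0.004, -1.0, 0.0], [0.001, 0.0, 1.0], [-1.0, 0.004, 0.001]]
force: [1.0, 0.0, -2.4]
opening: 0.493
```

Call:
send_rows(
  fingers=[0,0,0,0,0],
  dp=[
    [0,16,0],
    [0,16,0],
    [0,16,0],
    [0,16,0],
    [0,16,0],
  ],
  turn=[
    [0,0,0],
    [0,0,0],
    [0,0,0],
    [0,0,0],
    [0,0,0],
  ],
)

```text
time_s: 5.78
position: [0.5507, 0.2134, 0.2021]
tcp_rot: [[-0.005, -1.0, 0.002], [0.001, 0.002, 1.0], [-1.0, 0.005, 0.001]]
force: [0.8, -0.3, -1.7]
opening: 0.496
```

Lowering to z = 0.041.

Call:
send_rows(
  fingers=[0,0,0,0,0,0,0,0],
  dp=[
    [0,0,-40],
    [0,0,-80],
    [0,0,-115],
    [0,0,-140],
    [0,0,-152],
    [0,0,-157],
    [0,0,-160],
    [0,0,-161],
  ],
  turn=[
    [0,0,0],
    [0,0,0],
    [0,0,0],
    [0,0,0],
    [0,0,0],
    [0,0,0],
    [0,0,0],
    [0,0,0],
  ],
)

```text
time_s: 6.45
position: [0.552, 0.2131, 0.0421]
tcp_rot: [[-0.002, -1.0, 0.003], [0.001, 0.003, 1.0], [-1.0, 0.002, 0.001]]
force: [0.2, 0.2, -1.0]
opening: 0.491
```

Call:
send_rows(
  fingers=[0,0,0,0.72,0.72,0.72,0.72],
  dp=[
    [0,0,-1],
    [0,0,-1],
    [0,0,-1],
    [0,0,-1],
    [0,0,-1],
    [0,0,-1],
    [0,0,-1],
  ],
  turn=[
    [0,0,0],
    [0,0,0],
    [0,0,0],
    [0,0,0],
    [0,0,0],
    [0,0,0],
    [0,0,0],
  ],
)

```text
time_s: 7.03
position: [0.5522, 0.2132, 0.0414]
tcp_rot: [[-0.002, -1.0, 0.003], [0.001, 0.003, 1.0], [-1.0, 0.002, 0.001]]
force: [1.0, -0.2, -0.4]
opening: 0.686
```

Call:
send_rows(
  fingers=[0.72,0.72,0.72,0.72,0.72,0.72,0.72,0.72,0.72,0.72],
  dp=[
    [0,0,20],
    [0,0,55],
    [0,0,95],
    [0,0,135],
    [0,0,160],
    [0,-40,160],
    [0,-80,160],
    [0,-120,160],
    [0,-160,160],
    [0,-200,160],
  ],
  turn=[
    [0,0,0],
    [0,0,0],
    [0,0,0],
    [0,0,0],
    [0,0,0],
    [0,0,-0.1],
    [0,0,-0.2],
    [0,0,-0.3],
    [0,0,-0.4],
    [0,0,-0.5],
  ],
)

```text
time_s: 7.87
position: [0.5518, 0.0118, 0.2018]
tcp_rot: [[-0.0, -0.874, 0.485], [0.002, 0.485, 0.874], [-1.0, 0.001, 0.001]]
force: [1.0, 0.1, -0.1]
opening: 0.715
```

Run:
```python
from rig import bot
from h import *
c=bot.capture("top");cv2.imwrite("pics/t1.png",c["img"])
```

```text
(no output)
```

View pics/t1.png

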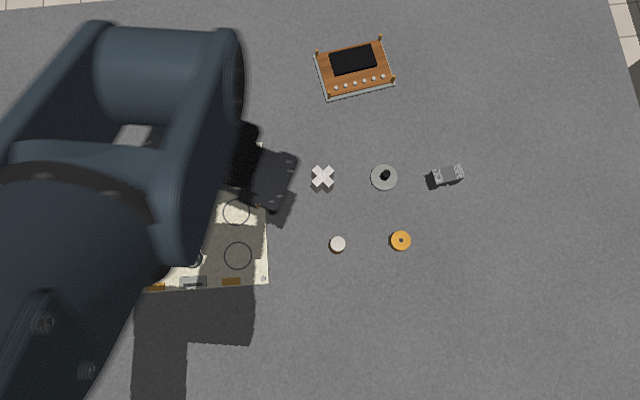

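Call:
send_rows(
  fingers=[1,1,1,1,1,1,1,1],
  dp=[
    [34,-138,-60],
    [34,-138,-60],
    [34,-138,-60],
    [34,-138,-60],
    [34,-138,-60],
    [34,-138,-60],
    [34,-138,-60],
    [34,-138,-60],
  ],
  turn=[
    [0,0,-0.4],
    [0,0,-0.4],
    [0,0,-0.4],
    [0,0,-0.4],
    [0,0,-0.4],
    [0,0,-0.4],
    [0,0,-0.4],
    [0,0,-0.4],
  ],
)

```text
time_s: 8.58
position: [0.5866, -0.1325, 0.1422]
tcp_rot: [[-0.001, -0.611, 0.791], [-0.004, 0.791, 0.611], [-1.0, -0.002, -0.003]]
force: [0.1, 0.1, 0.8]
opening: 0.997
```

Run:
```python
from rig import bot
from h import *
s=bot.read_state();print(s['position'],s['joint_positions'])
c=wrist(bot);cv2.imwrite("pics/w2.png",c["img"])
print(proj(c,np.array([[.586,-.1266,.055]])))
c=bot.capture("top")
f=8;s=cv2.resize(c["img"][155:200,305:340],None,fx=f,fy=f,interpolation=cv2.INTER_CUBIC);cv2.imwrite("pics/z2.png",s)
```

```text
[ 0.58659717 -0.13253201  0.14216674] [-23.25515413  34.12724894  89.80408555  -0.26237894  56.05513791
 -60.7873391 ]
[[325.40421124 196.7486994 ]]
```

View pics/w2.png

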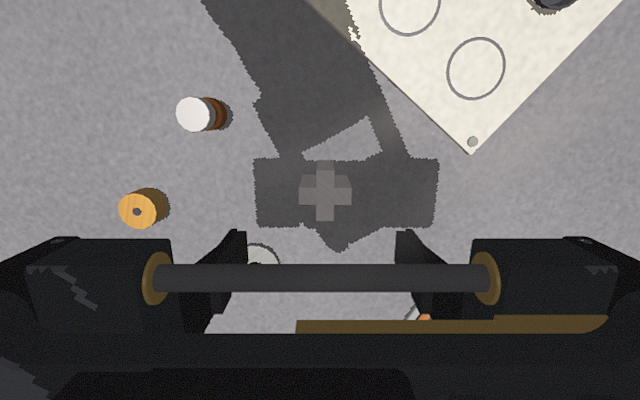

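Run:
```python
from rig import bot
from h import *
s=bot.read_state();print(s['position'])
c=wrist(bot);g=cv2.cvtColor(c["img"],cv2.COLOR_BGR2GRAY)
print(proj(c,np.array([[.586,-.1266,.055]])))
P=cloud(c);k=(P[...,2]>.048)&(P[...,2]<.062)&(np.abs(P[...,0]-.586)<.04)&(np.abs(P[...,1]+.1266)<.04)
w=(P[k][:,:2]*1000).astype(np.float32);print(k.sum(),cv2.minAreaRect(w),cv2.minEnclosingCircle(w),w.mean(0))
v,u=np.nonzero(k);print(u.mean(),v.mean(),u.min(),u.max(),v.min(),v.max())
```

```text
[ 0.58687016 -0.13237782  0.14248613]
[[325.0175357  196.51361362]]
1620 ((584.8663940429688, -126.7189712524414), (42.6907958984375, 42.356361389160156), 81.80209350585938) ((584.8934326171875, -126.57183074951172), 23.853199005126953) [ 584.1284   -125.921425]
323.79135802469136 194.49814814814815 298 350 169 220
```

Call:
send_rows(
  fingers=[1,1,1,1,1,1,1],
  dp=[
    [-1,6,-30],
    [-1,6,-60],
    [-1,6,-90],
    [-1,6,-108],
    [-1,6,-117],
    [-1,6,-117],
    [-1,6,-117],
  ],
  turn=[
    [0,0,0],
    [0,0,0],
    [0,0,0],
    [0,0,0],
    [0,0,0],
    [0,0,0],
    [0,0,0],
  ],
)

```text
time_s: 9.32
position: [0.5864, -0.1262, 0.026]
tcp_rot: [[0.0, -0.612, 0.791], [-0.005, 0.791, 0.612], [-1.0, -0.004, -0.003]]
force: [-0.1, -0.5, -0.1]
opening: 1.0
```

Call:
send_rows(
  fingers=[0,0,0,0,0,0,0,0],
  dp=[
    [0,0,0],
    [0,0,0],
    [0,0,0],
    [0,0,0],
    [0,0,0],
    [0,0,0],
    [0,0,0],
    [0,0,0],
  ],
  turn=[
    [0,0,0],
    [0,0,0],
    [0,0,0],
    [0,0,0],
    [0,0,0],
    [0,0,0],
    [0,0,0],
    [0,0,0],
  ],
)

```text
time_s: 9.98
position: [0.5863, -0.1262, 0.0261]
tcp_rot: [[0.0, -0.612, 0.791], [-0.005, 0.791, 0.612], [-1.0, -0.004, -0.003]]
force: [-0.2, 0.4, 1.5]
opening: 0.526
```

Call:
send_rows(
  fingers=[0,0,0,0,0,0,0,0,0,0],
  dp=[
    [0,0,2],
    [0,0,25],
    [0,0,60],
    [0,0,100],
    [0,0,140],
    [0,0,160],
    [-14,38,160],
    [-28,76,160],
    [-42,114,160],
    [-56,152,160],
  ],
  turn=[
    [0,0,0],
    [0,0,0],
    [0,0,0],
    [0,0,0],
    [0,0,0],
    [0,0,0],
    [0,0,0],
    [0,0,0],
    [0,0,0],
    [0,0,0],
  ],
)

```text
time_s: 10.82
position: [0.529, 0.027, 0.1861]
tcp_rot: [[-0.0, -0.611, 0.792], [-0.004, 0.792, 0.611], [-1.0, -0.003, -0.003]]
force: [0.5, 0.7, -2.1]
opening: 0.528
```

Call:
send_rows(
  fingers=[0,0,0,0,0,0,0,0,0,0],
  dp=[
    [-14,38,0],
    [-28,76,0],
    [-42,114,0],
    [-56,152,0],
    [-63,180,0],
    [-63,190,0],
    [-63,190,0],
    [-63,190,0],
    [-63,190,0],
    [-63,190,0],
  ],
  turn=[
    [0,0,0],
    [0,0,0],
    [0,0,0],
    [0,0,0],
    [0,0,0],
    [0,0,0],
    [0,0,0],
    [0,0,0],
    [0,0,0],
    [0,0,0],
  ],
)

```text
time_s: 11.65
position: [0.4666, 0.2156, 0.1859]
tcp_rot: [[-0.001, -0.61, 0.793], [-0.005, 0.793, 0.61], [-1.0, -0.003, -0.003]]
force: [-0.3, 0.6, -0.5]
opening: 0.522
```

Call:
send_rows(
  fingers=[0,0,0,0,0,0,0,0,0],
  dp=[
    [0,1,-40],
    [0,1,-80],
    [0,1,-115],
    [0,1,-138],
    [0,1,-146],
    [0,1,-149],
    [0,1,-151],
    [0,1,-152],
    [0,1,-152],
  ],
  turn=[
    [0,0,0],
    [0,0,0],
    [0,0,0],
    [0,0,0],
    [0,0,0],
    [0,0,0],
    [0,0,0],
    [0,0,0],
    [0,0,0],
  ],
)

```text
time_s: 12.4
position: [0.4679, 0.2166, 0.0352]
tcp_rot: [[0.002, -0.609, 0.793], [-0.004, 0.793, 0.609], [-1.0, -0.005, -0.001]]
force: [0.2, -0.0, -1.3]
opening: 0.525
```

Call:
send_rows(
  fingers=[0.75,0.75,0.75,0.75,0.75],
  dp=[
    [0,0,0],
    [0,0,0],
    [0,0,0],
    [0,0,0],
    [0,0,0],
  ],
  turn=[
    [0,0,0],
    [0,0,0],
    [0,0,0],
    [0,0,0],
    [0,0,0],
  ],
)

```text
time_s: 12.82
position: [0.4681, 0.2168, 0.0356]
tcp_rot: [[0.003, -0.609, 0.793], [-0.004, 0.793, 0.609], [-1.0, -0.005, 0.0]]
force: [0.1, -0.8, -0.7]
opening: 0.737
```

Call:
send_rows(
  fingers=[0.75,0.75,0.75,0.75,0.75,1,1,1,1,1],
  dp=[
    [0,0,20],
    [0,0,55],
    [0,0,95],
    [0,0,135],
    [0,0,160],
    [7,-40,160],
    [14,-80,160],
    [21,-120,160],
    [28,-160,160],
    [35,-200,160],
  ],
  turn=[
    [0,0,0],
    [0,0,0],
    [0,0,0],
    [0,0,0],
    [0,0,0],
    [0,0,-0.1],
    [0,0,-0.2],
    [0,0,-0.3],
    [0,0,-0.4],
    [0,0,-0.5],
  ],
)

```text
time_s: 13.65
position: [0.5029, 0.0152, 0.1959]
tcp_rot: [[0.001, -0.151, 0.989], [-0.005, 0.989, 0.151], [-1.0, -0.005, 0.0]]
force: [0.1, 0.1, -0.4]
opening: 0.98
```

Call:
send_rows(
  fingers=[1,1,1,1,1,1,1,1,1,1],
  dp=[
    [7,-40,0],
    [14,-80,0],
    [21,-120,0],
    [28,-160,0],
    [35,-200,0],
    [42,-240,0],
    [49,-280,-10],
    [56,-320,-20],
    [60,-350,-30],
    [63,-370,-40],
  ],
  turn=[
    [0,0,0],
    [0,0,0],
    [0,0,0],
    [0,0,0],
    [0,0,0],
    [0,0,0],
    [0,0,0],
    [0,0,0],
    [0,0,0],
    [0,0,0],
  ],
)

```text
time_s: 14.48
position: [0.5659, -0.3588, 0.1553]
tcp_rot: [[0.002, -0.148, 0.989], [-0.007, 0.989, 0.148], [-1.0, -0.007, 0.001]]
force: [0.7, 0.3, -1.2]
opening: 0.999
```

Run:
```python
from rig import bot
from h import *
s=bot.read_state();print(s['position'],s['joint_positions'],s['tcp_rot'])
c=bot.capture("top");cv2.imwrite("pics/t2.png",c["img"]);np.savez("t2.npz",**c)
```

```text
[ 0.56592931 -0.35881949  0.15529007] [-41.81540466  37.81656214  78.88931156  -0.23238176  62.94531482
 -50.23486761] [[ 0.00213149 -0.14822537  0.98895131]
 [-0.00675319  0.98892887  0.14823656]
 [-0.99997493 -0.00699454  0.00110689]]
```

View pics/t2.png

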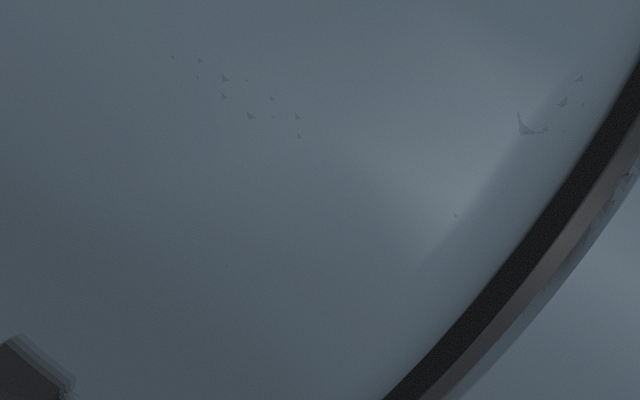

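The arm covers the top camera here. I'm using the wrist camera for the bridge and the scene camera for the placed things.

Run:
```python
from rig import bot
from h import *
c=bot.capture("scene");s=cv2.resize(c["img"][200:400,260:500],None,fx=3,fy=3);cv2.imwrite("pics/s2.png",s)
P=cloud(c)
for n,x,y,z in [("jar",.551,.2132,.068),("cross",.467,.2163,.063)]:
    k=(np.abs(P[...,2]-z)<.004)&(np.abs(P[...,0]-x)<.035)&(np.abs(P[...,1]-y)<.035)
    w=(P[k][:,:2]*1000).astype(np.float32);print(n,k.sum(),cv2.minAreaRect(w),cv2.minEnclosingCircle(w),P[k][:,2].mean())
c=wrist(bot);cv2.imwrite("pics/w3.png",c["img"]);P=cloud(c)
k=(P[...,2]>.044)&(P[...,2]<.056)&(np.abs(P[...,0]-.566)<.05)&(np.abs(P[...,1]+.361)<.05)
w=(P[k][:,:2]*1000).astype(np.float32);print(k.sum(),cv2.minAreaRect(w))
```

```text
jar 159 ((553.2606811523438, 213.77267456054688), (43.38721466064453, 41.3713264465332), 84.8589096069336) ((552.9053955078125, 213.86029052734375), 22.20952033996582) 0.06599264500257655
cross 372 ((468.45184326171875, 217.4513397216797), (42.84354019165039, 40.92137908935547), 83.14137268066406) ((469.3817443847656, 217.0467529296875), 24.278823852539062) 0.06113852367346839
1790 ((564.3943481445312, -360.8457946777344), (27.90305519104004, 56.24259567260742), 6.827319145202637)
```

View pics/s2.png

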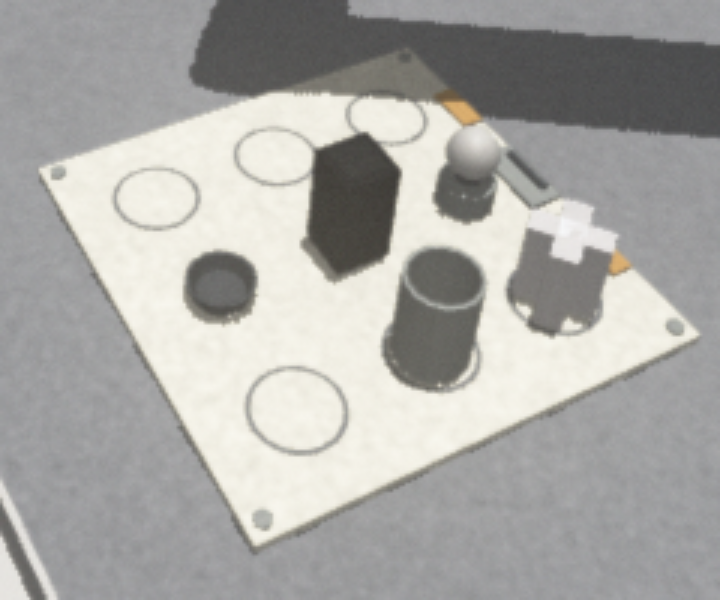

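View pics/w3.png

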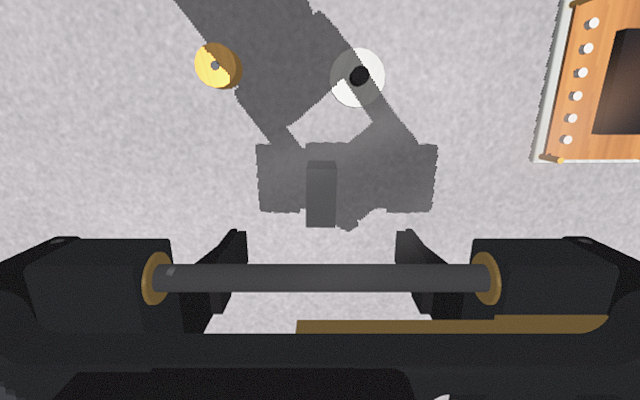

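Jar and cross stand on their rings, within about 2 mm by the scene depth. The bridge is at (565,-361) at 7°, matching the top measurement.

Call:
send_rows(
  fingers=[1,1,1,1,1,1,1],
  dp=[
    [-1,-2,-30],
    [-1,-2,-65],
    [-1,-2,-95],
    [-1,-2,-117],
    [-1,-2,-127],
    [-1,-2,-127],
    [-1,-2,-127],
  ],
  turn=[
    [0,0,-0.025],
    [0,0,-0.025],
    [0,0,-0.025],
    [0,0,-0.025],
    [0,0,-0.025],
    [0,0,-0.025],
    [0,0,-0.025],
  ],
)

```text
time_s: 15.22
position: [0.5644, -0.3571, 0.028]
tcp_rot: [[-0.001, -0.124, 0.992], [-0.003, 0.992, 0.124], [-1.0, -0.003, -0.001]]
force: [-0.2, -0.3, 0.9]
opening: 1.003
```

Call:
send_rows(
  fingers=[0,0,0,0,0,0,0,0,0,0],
  dp=[
    [0,0,0],
    [0,0,0],
    [0,0,0],
    [0,0,0],
    [0,0,0],
    [0,0,0],
    [0,0,0],
    [0,0,0],
    [0,0,0],
    [0,0,0],
  ],
  turn=[
    [0,0,0],
    [0,0,0],
    [0,0,0],
    [0,0,0],
    [0,0,0],
    [0,0,0],
    [0,0,0],
    [0,0,0],
    [0,0,0],
    [0,0,0],
  ],
)

```text
time_s: 16.05
position: [0.5643, -0.3571, 0.0279]
tcp_rot: [[-0.001, -0.124, 0.992], [-0.003, 0.992, 0.124], [-1.0, -0.003, -0.001]]
force: [0.9, 0.6, -0.3]
opening: 0.326
```

Call:
send_rows(
  fingers=[0,0,0,0,0,0,0,0,0,0],
  dp=[
    [0,0,2],
    [0,0,25],
    [0,0,60],
    [0,0,100],
    [0,0,140],
    [0,0,150],
    [6,38,150],
    [12,76,150],
    [18,114,150],
    [24,152,150],
  ],
  turn=[
    [0,0,0],
    [0,0,0],
    [0,0,0],
    [0,0,0],
    [0,0,0],
    [0,0,0],
    [0,0,0.11],
    [0,0,0.22],
    [0,0,0.33],
    [0,0,0.44],
  ],
)

```text
time_s: 16.88
position: [0.5877, -0.2035, 0.1775]
tcp_rot: [[-0.0, -0.539, 0.843], [-0.002, 0.843, 0.539], [-1.0, -0.002, -0.001]]
force: [0.5, 1.8, -0.7]
opening: 0.318
```

Call:
send_rows(
  fingers=[0,0,0,0,0,0,0,0,0,0],
  dp=[
    [6,38,0],
    [12,76,0],
    [18,114,0],
    [24,152,0],
    [30,190,0],
    [34,225,0],
    [36,245,0],
    [36,245,0],
    [36,245,0],
    [36,245,0],
  ],
  turn=[
    [0,0,0.11],
    [0,0,0.22],
    [0,0,0.33],
    [0,0,0.44],
    [0,0,0.55],
    [0,0,0.66],
    [0,0,0.77],
    [0,0,0.88],
    [0,0,0.97],
    [0,0,0.97],
  ],
)

```text
time_s: 17.72
position: [0.6232, 0.0424, 0.1769]
tcp_rot: [[0.0, -1.0, 0.029], [-0.001, 0.029, 1.0], [-1.0, -0.0, -0.001]]
force: [0.2, -0.6, -0.3]
opening: 0.319
```

Call:
send_rows(
  fingers=[0,0,0],
  dp=[
    [0,0,0],
    [0,0,0],
    [0,0,0],
  ],
  turn=[
    [0,0,0],
    [0,0,0],
    [0,0,0],
  ],
)

```text
time_s: 17.97
position: [0.623, 0.042, 0.1766]
tcp_rot: [[-0.0, -1.0, 0.031], [-0.001, 0.031, 1.0], [-1.0, 0.0, -0.001]]
force: [0.3, -0.5, 0.1]
opening: 0.318
```

Call:
send_rows(
  fingers=[0,0,0,0,0,0,0,0,0],
  dp=[
    [2,0,-40],
    [2,0,-80],
    [2,0,-110],
    [2,0,-128],
    [2,0,-135],
    [2,0,-138],
    [2,0,-140],
    [2,0,-141],
    [2,0,-141],
  ],
  turn=[
    [0,0,0],
    [0,0,0],
    [0,0,0],
    [0,0,0],
    [0,0,0],
    [0,0,0],
    [0,0,0],
    [0,0,0],
    [0,0,0],
  ],
)

```text
time_s: 18.72
position: [0.6261, 0.0419, 0.0371]
tcp_rot: [[0.003, -1.0, 0.031], [-0.002, 0.031, 1.0], [-1.0, -0.003, -0.002]]
force: [0.6, 0.9, -0.5]
opening: 0.322
```

Call:
send_rows(
  fingers=[0.65,0.65,0.65,0.65,0.65,0.65],
  dp=[
    [0,0,0],
    [0,0,0],
    [0,0,0],
    [0,0,0],
    [0,0,0],
    [0,0,0],
  ],
  turn=[
    [0,0,0],
    [0,0,0],
    [0,0,0],
    [0,0,0],
    [0,0,0],
    [0,0,0],
  ],
)

```text
time_s: 19.22
position: [0.6262, 0.0419, 0.0372]
tcp_rot: [[0.003, -1.0, 0.031], [-0.002, 0.031, 1.0], [-1.0, -0.003, -0.002]]
force: [-0.3, 0.2, -0.1]
opening: 0.627
```

Call:
send_rows(
  fingers=[0.65,0.65,0.65,0.65,0.65,0.65,0.65,0.65,0.65,0.65],
  dp=[
    [0,0,15],
    [0,0,45],
    [0,0,85],
    [0,0,125],
    [0,0,145],
    [-8,-40,145],
    [-16,-80,145],
    [-24,-120,145],
    [-32,-160,145],
    [-38,-200,145],
  ],
  turn=[
    [0,0,0],
    [0,0,0],
    [0,0,0],
    [0,0,0],
    [0,0,0],
    [0,0,0],
    [0,0,0],
    [0,0,0],
    [0,0,0],
    [0,0,0],
  ],
)

```text
time_s: 20.05
position: [0.5871, -0.1594, 0.1823]
tcp_rot: [[0.002, -1.0, 0.031], [-0.001, 0.031, 1.0], [-1.0, -0.002, -0.001]]
force: [0.9, -0.5, -0.4]
opening: 0.648
```

Run:
```python
from rig import bot
from h import *
s=bot.read_state();print(s['position'],s['joint_positions'])
c=bot.capture("scene");s=cv2.resize(c["img"][200:400,260:500],None,fx=3,fy=3);cv2.imwrite("pics/s3.png",s)
P=cloud(c)
for n,x,y,z in [("jar",.551,.2132,.068),("cross",.467,.2163,.063),("bridge",.629,.042,.058)]:
    k=(np.abs(P[...,2]-z)<.004)&(np.abs(P[...,0]-x)<.045)&(np.abs(P[...,1]-y)<.035)
    w=(P[k][:,:2]*1000).astype(np.float32);print(n,k.sum(),cv2.minAreaRect(w),P[k][:,2].mean())
c=wrist(bot);cv2.imwrite("pics/w4.png",c["img"]);np.savez("w4.npz",**c)
```

```text
[ 0.58714091 -0.15944382  0.18230084] [-2.56973604e+01  3.15667089e+01  8.69840551e+01 -1.70523803e-02
  6.12876269e+01 -1.13930403e+02]
jar 155 ((553.1730346679688, 214.1187744140625), (42.80022430419922, 42.417884826660156), 21.945358276367188) 0.06593422871898795
cross 364 ((469.25897216796875, 217.4837188720703), (41.04557418823242, 41.92616653442383), 84.21431732177734) 0.06115243976876996
bridge 378 ((630.4450073242188, 41.944740295410156), (30.698970794677734, 56.48030090332031), 88.29376220703125) 0.05615326603246172
```

View pics/s3.png

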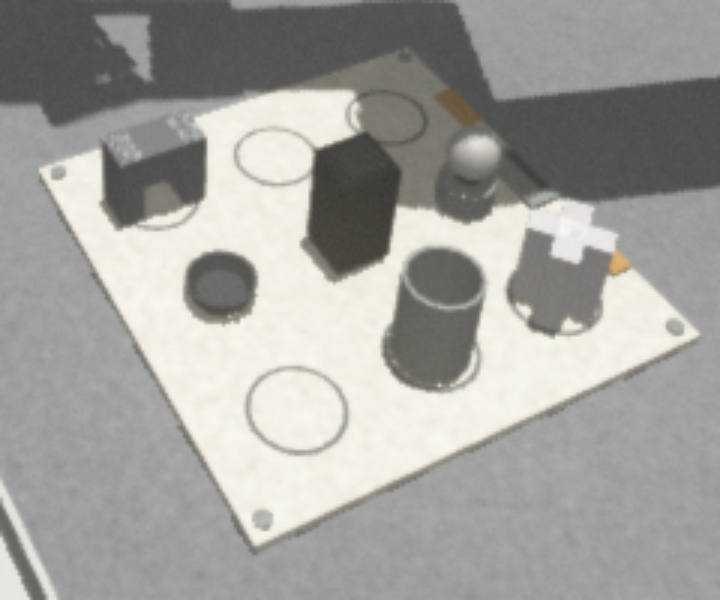

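View pics/w4.png

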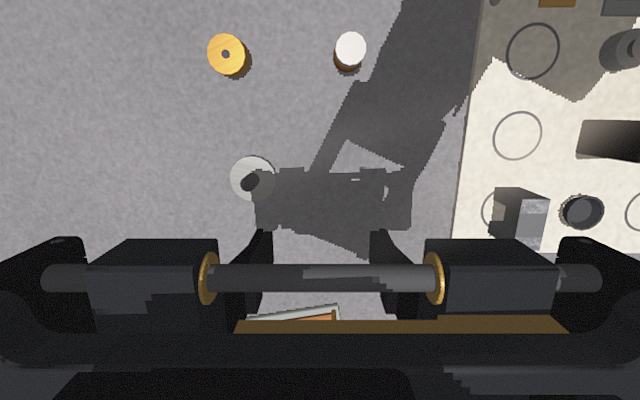

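All three stand on their rings. The bridge is at (630,42) with its long side at 88° as wanted. Now the lid.

Call:
send_rows(
  fingers=[0.65,0.65,0.65,0.65,0.65,0.65,0.65],
  dp=[
    [-3,-40,-20],
    [-3,-75,-40],
    [-3,-90,-60],
    [-3,-90,-80],
    [-3,-90,-80],
    [-3,-90,-80],
    [-3,-90,-80],
  ],
  turn=[
    [0,0,0],
    [0,0,0],
    [0,0,0],
    [0,0,0],
    [0,0,0],
    [0,0,0],
    [0,0,0],
  ],
)

```text
time_s: 20.73
position: [0.5853, -0.2538, 0.1032]
tcp_rot: [[0.005, -0.999, 0.037], [-0.005, 0.037, 0.999], [-1.0, -0.005, -0.005]]
force: [-0.5, 0.7, -0.5]
opening: 0.654
```

Run:
```python
from rig import bot
from h import *
c=wrist(bot);cv2.imwrite("pics/w5.png",c["img"]);np.savez("w5.npz",**c)
s=bot.read_state();print(s['position'])
P=cloud(c)
for z,t in((.008,.004),(.034,.005)):
    k=(np.abs(P[...,2]-z)<t)&(np.abs(P[...,0]-.584)<.04)&(np.abs(P[...,1]+.2495)<.04)
    w=(P[k][:,:2]*1000).astype(np.float32);print(k.sum(),cv2.minAreaRect(w),cv2.minEnclosingCircle(w),P[k][:,2].mean())
print(proj(c,[[.584,-.2495,.034],[.584,-.2495,.008]]))
```

```text
[ 0.58574499 -0.25390224  0.10381121]
2334 ((582.6470336914062, -249.19171142578125), (52.89112854003906, 53.3250846862793), 65.54037475585938) ((583.0105590820312, -249.23316955566406), 27.01995277404785) 0.008126723308299605
301 ((582.4701538085938, -249.18467712402344), (15.28207778930664, 14.92691707611084), 54.159671783447266) ((582.8837890625, -249.21861267089844), 7.932555675506592) 0.03390145740347439
[[327.00256884 207.2811906 ]
 [326.55881348 198.26720336]]
```

View pics/w5.png

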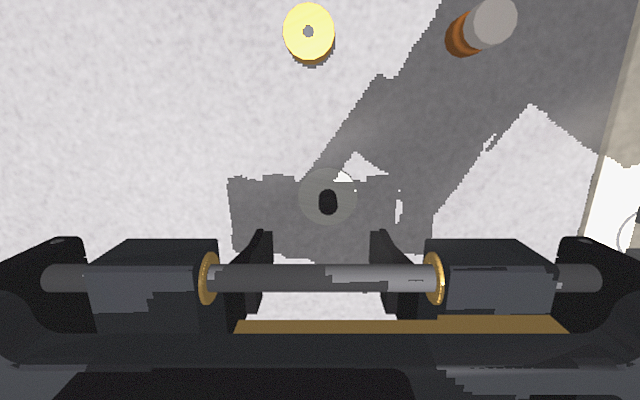

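Call:
send_rows(
  fingers=[0.5,0.5,0.5,0.5,0.5,0.5,0.5],
  dp=[
    [-2,5,-25],
    [-2,5,-50],
    [-2,5,-75],
    [-2,5,-86],
    [-2,5,-91],
    [-2,5,-91],
    [-2,5,-91],
  ],
  turn=[
    [0,0.005,0],
    [0,0.005,0],
    [0,0.005,0],
    [0,0.005,0],
    [0,0.005,0],
    [0,0.005,0],
    [0,0.005,0],
  ],
)

```text
time_s: 21.37
position: [0.5848, -0.2492, 0.0141]
tcp_rot: [[0.003, -0.999, 0.036], [-0.007, 0.036, 0.999], [-1.0, -0.003, -0.007]]
force: [-0.1, -0.0, -0.3]
opening: 0.499
```

Call:
send_rows(
  fingers=[0.5,0.5,0,0,0,0,0,0,0,0],
  dp=[
    [-1,0,-2],
    [-1,0,-2],
    [-1,0,-2],
    [-1,0,-2],
    [-1,0,-2],
    [-1,0,-2],
    [-1,0,-2],
    [-1,0,-2],
    [-1,0,-2],
    [-1,0,-2],
  ],
  turn=[
    [0.007,0.003,0],
    [0.007,0.003,0],
    [0.007,0.003,0],
    [0.007,0.003,0],
    [0.007,0.003,0],
    [0.007,0.003,0],
    [0.007,0.003,0],
    [0.007,0.003,0],
    [0.007,0.003,0],
    [0.007,0.003,0],
  ],
)

```text
time_s: 22.2
position: [0.5837, -0.2491, 0.0121]
tcp_rot: [[-0.0, -0.999, 0.036], [0.0, 0.036, 0.999], [-1.0, 0.0, 0.0]]
force: [0.1, -0.4, 0.9]
opening: 0.174
```

Call:
send_rows(
  fingers=[0,0,0],
  dp=[
    [0,0,0],
    [0,0,0],
    [0,0,0],
  ],
  turn=[
    [0,0,0],
    [0,0,0],
    [0,0,0],
  ],
)

```text
time_s: 22.45
position: [0.5838, -0.2491, 0.0121]
tcp_rot: [[-0.0, -0.999, 0.036], [0.0, 0.036, 0.999], [-1.0, 0.0, 0.0]]
force: [-0.1, 0.1, 0.6]
opening: 0.173
```

Call:
send_rows(
  fingers=[0,0,0,0,0,0,0,0,0,0],
  dp=[
    [0,0,2],
    [0,0,20],
    [0,0,55],
    [0,0,95],
    [0,0,135],
    [0,0,170],
    [0,20,190],
    [-2,55,190],
    [-4,90,190],
    [-6,125,190],
  ],
  turn=[
    [0,0,0],
    [0,0,0],
    [0,0,0],
    [0,0,0],
    [0,0,0],
    [0,0,0],
    [0,0,0],
    [0,0,0],
    [0,0,0],
    [0,0,0],
  ],
)

```text
time_s: 23.28
position: [0.5775, -0.1232, 0.2029]
tcp_rot: [[0.001, -0.999, 0.037], [-0.0, 0.037, 0.999], [-1.0, -0.001, -0.0]]
force: [1.0, 0.8, -1.2]
opening: 0.176
```

Call:
send_rows(
  fingers=[0,0,0,0,0,0,0,0,0,0],
  dp=[
    [-3,38,0],
    [-6,76,0],
    [-9,114,0],
    [-12,152,0],
    [-15,190,0],
    [-18,228,0],
    [-21,266,0],
    [-24,300,0],
    [-25,325,0],
    [-25,338,0],
  ],
  turn=[
    [0,0,0],
    [0,0,0],
    [0,0,0],
    [0,0,0],
    [0,0,0],
    [0,0,0],
    [0,0,0],
    [0,0,0],
    [0,0,0],
    [0,0,0],
  ],
)

```text
time_s: 24.12
position: [0.5514, 0.218, 0.2027]
tcp_rot: [[0.0, -0.999, 0.034], [0.001, 0.034, 0.999], [-1.0, -0.0, 0.001]]
force: [0.9, 0.4, -0.7]
opening: 0.169
```

Call:
send_rows(
  fingers=[0,0,0,0],
  dp=[
    [0,0,0],
    [0,0,0],
    [0,0,0],
    [0,0,0],
  ],
  turn=[
    [0,0,0],
    [0,0,0],
    [0,0,0],
    [0,0,0],
  ],
)

```text
time_s: 24.45
position: [0.5516, 0.2163, 0.2026]
tcp_rot: [[-0.0, -0.999, 0.036], [-0.0, 0.036, 0.999], [-1.0, 0.0, -0.0]]
force: [0.4, -0.6, 0.1]
opening: 0.173
```

Run:
```python
from rig import bot
from h import *
s=bot.read_state();print(s['position'])
c=wrist(bot);cv2.imwrite("pics/w6.png",c["img"])
P=cloud(c)
k=(np.abs(P[...,2]-.068)<.006)&(np.abs(P[...,0]-.552)<.04)&(np.abs(P[...,1]-.2132)<.04)
w=(P[k][:,:2]*1000).astype(np.float32);print(k.sum(),cv2.minAreaRect(w),cv2.minEnclosingCircle(w))
```

```text
[0.55162561 0.21626282 0.2026456 ]
285 ((545.9402465820312, 212.44036865234375), (32.52372741699219, 42.51775360107422), 0.3341144919395447) ((550.9002685546875, 212.40805053710938), 21.74214744567871)
```

View pics/w6.png

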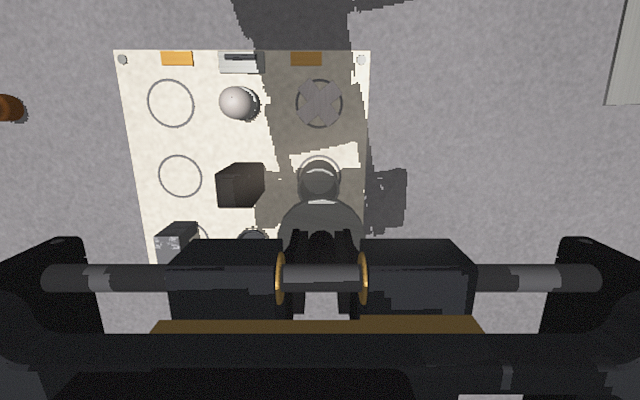

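Wrist depth puts the jar rim at about (551–552, 212.5–213), which agrees. Lowering the lid.

Call:
send_rows(
  fingers=[0,0,0,0,0,0,0,0,0],
  dp=[
    [0,-3,-35],
    [0,-3,-70],
    [0,-3,-95],
    [0,-3,-108],
    [0,-3,-115],
    [0,-3,-117],
    [0,-3,-118],
    [0,-3,-118],
    [0,-3,-118],
  ],
  turn=[
    [0,0,0],
    [0,0,0],
    [0,0,0],
    [0,0,0],
    [0,0,0],
    [0,0,0],
    [0,0,0],
    [0,0,0],
    [0,0,0],
  ],
)

```text
time_s: 25.25
position: [0.5527, 0.2133, 0.086]
tcp_rot: [[0.003, -0.999, 0.037], [0.001, 0.037, 0.999], [-1.0, -0.003, 0.001]]
force: [-0.3, 0.2, -0.3]
opening: 0.174
```

Call:
send_rows(
  fingers=[0,0,0,0,0,0,0,0],
  dp=[
    [0,0,-2],
    [0,0,-3],
    [0,0,-4],
    [0,0,-5],
    [0,0,-5.5],
    [0,0,-5.5],
    [0,0,-5.5],
    [0,0,-5.5],
  ],
  turn=[
    [0,0.003,0],
    [0,0.003,0],
    [0,0.003,0],
    [0,0.003,0],
    [0,0.003,0],
    [0,0.003,0],
    [0,0.003,0],
    [0,0.003,0],
  ],
)

```text
time_s: 25.92
position: [0.5527, 0.2133, 0.0804]
tcp_rot: [[-0.0, -0.999, 0.037], [0.001, 0.037, 0.999], [-1.0, 0.0, 0.001]]
force: [1.0, -0.1, -1.5]
opening: 0.172
```

Call:
send_rows(
  fingers=[0.22,0.26,0.3,0.4,0.45,0.45,0.45],
  dp=[
    [0,0,-0.3],
    [0,0,-0.3],
    [0,0,-0.3],
    [0,0,-0.3],
    [0,0,-0.3],
    [0,0,-0.3],
    [0,0,-0.3],
  ],
  turn=[
    [0,0,0],
    [0,0,0],
    [0,0,0],
    [0,0,0],
    [0,0,0],
    [0,0,0],
    [0,0,0],
  ],
)

```text
time_s: 26.5
position: [0.5528, 0.2133, 0.0802]
tcp_rot: [[-0.0, -0.999, 0.037], [0.001, 0.037, 0.999], [-1.0, 0.0, 0.001]]
force: [0.5, -0.7, 0.6]
opening: 0.436
```

Call:
send_rows(
  fingers=[0.45,0.45,0.45,0.45,0.45,0.45,0.45,0.45,0.45,0.45],
  dp=[
    [0,0,10],
    [0,0,30],
    [0,0,60],
    [0,0,95],
    [0,0,125],
    [0,-35,135],
    [0,-70,135],
    [0,-110,135],
    [0,-150,135],
    [0,-190,135],
  ],
  turn=[
    [0,0,0],
    [0,0,0],
    [0,0,0],
    [0,0,0],
    [0,0,0],
    [0,0,0],
    [0,0,0],
    [0,0,0],
    [0,0,0],
    [0,0,0],
  ],
)

```text
time_s: 27.33
position: [0.5525, 0.0219, 0.2164]
tcp_rot: [[0.001, -0.999, 0.036], [0.0, 0.036, 0.999], [-1.0, -0.001, 0.0]]
force: [0.2, -0.3, -0.2]
opening: 0.453
```

Call:
send_rows(
  fingers=[0.45,0.45,0.45,0.45,0.45,0.45,0.45,0.45,0.45,0.45],
  dp=[
    [-10,-40,0],
    [-20,-80,0],
    [-30,-120,0],
    [-40,-160,0],
    [-50,-200,0],
    [-50,-240,0],
    [-50,-280,0],
    [-50,-320,0],
    [-50,-350,0],
    [-50,-350,0],
  ],
  turn=[
    [0,0,0],
    [0,0,0],
    [0,0,0],
    [0,0,0],
    [0,0,0],
    [0,0,0],
    [0,0,0],
    [0,0,0],
    [0,0,0],
    [0,0,0],
  ],
)

```text
time_s: 28.17
position: [0.5029, -0.3354, 0.2175]
tcp_rot: [[0.004, -0.999, 0.041], [-0.006, 0.041, 0.999], [-1.0, -0.005, -0.006]]
force: [0.0, -0.6, 0.3]
opening: 0.453
```

Run:
```python
from rig import bot
from h import *
s=bot.read_state();print(s['position'],s['joint_positions'])
c=bot.capture("scene");cv2.imwrite("pics/s7.png",cv2.resize(c["img"][200:400,260:500],None,fx=3,fy=3));cv2.imwrite("pics/s7f.png",c["img"])
P=cloud(c)
for n,x,y,z,t in [("lid",.551,.2132,.076,.003),("knob",.551,.2132,.102,.004),("cross",.467,.2163,.063,.004),("bridge",.629,.042,.058,.004)]:
    k=(np.abs(P[...,2]-z+.002)<t)&(np.abs(P[...,0]-x)<.045)&(np.abs(P[...,1]-y)<.035)
    w=(P[k][:,:2]*1000).astype(np.float32);print(n,k.sum(),cv2.minAreaRect(w),P[k][:,2].mean())
c=bot.capture("top");cv2.imwrite("pics/t7.png",c["img"])
```

```text
[ 0.50290921 -0.33543127  0.21746367] [-4.42495151e+01  2.87970790e+01  8.57591583e+01 -7.23871146e-02
  6.50315358e+01 -1.31880911e+02]
lid 630 ((554.318359375, 214.50018310546875), (51.59938049316406, 51.400691986083984), 48.878780364990234) 0.07424205761005785
knob 86 ((554.1607055664062, 213.6151885986328), (14.45667839050293, 15.428157806396484), 23.87962532043457) 0.09965798724127485
cross 395 ((468.4612121582031, 217.1447296142578), (42.73009490966797, 42.15784454345703), 81.04025268554688) 0.0609257665030932
bridge 408 ((630.3314208984375, 41.80263137817383), (31.74775505065918, 56.97262191772461), 87.449951171875) 0.05594195854108353
```

View pics/s7.png

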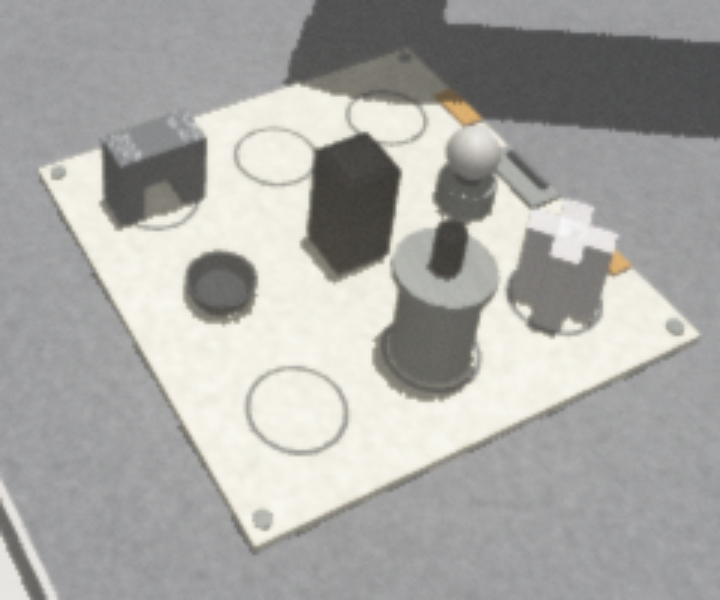

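View pics/t7.png

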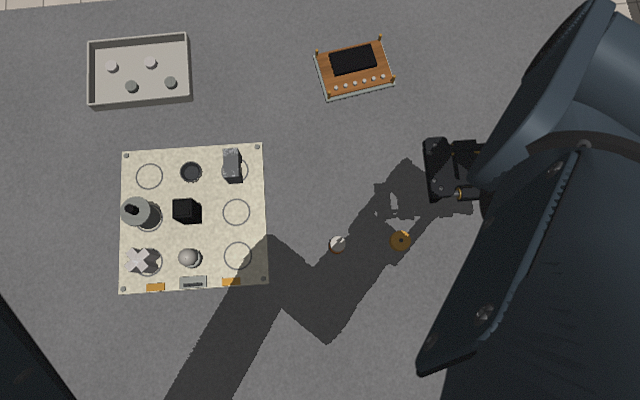

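The lid sits flat and about 1 mm off the jar centre (same camera). The vial (337,244) and weight (400,240) are unmoved, and the arm is clear.

```bash
python3 -c "
from rig import bot
print(bot.hand_in())"
```

```text
the job is handed in; nothing more can be done
None
```

The layout is finished and handed in after about 28 of the 120 s. The jar is left of the tower, the cross pillar is left of the lamp and the bridge is right of the dish. The lid went onto the jar last, knob up. No verdict was reported.

Last checks, from the scene camera's depth:

| Thing | Measured (mm) | Target (mm) | Result |
|---|---|---|---|
| Jar (before the lid) | (553.2, 214.1) | (551, 213.2) | about 2 mm off |
| Cross pillar | (468.5, 217.1) | (467, 216.3) | about 2 mm off |
| Bridge | (630.3, 41.8), long side square to the arena within about 1° | (629, 41.9) | about 1 mm off |
| Lid | (554.2, 214.1) | jar at (553.2, 214.1) | about 1 mm off, lying flat |

- **Camera disagreement:** the scene camera reads about 1–2 mm further in x and 2 mm lower in z than the top camera. The wrist camera's partial view of the jar rim gave about (551, 212.4). All of this is within the stated calibration error and the 12 mm and 8 mm limits.
- **Bystanders:** in the final top view the vial and brass weight are at the same pixels as at the start, within a pixel.
- **Arm:** it ended clear of everything.
- **Top camera:** the arm blocked its view of the arena during the placements, so I checked those with the scene camera instead. The final top view shows everything on the right rings; I took no measurements from it.

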